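# Feed a walnut strip four clicks through the drilling jig and hold it

## Robot

A 6-joint arm with a two-finger parallel gripper is mounted at the origin on the work surface. World frame = base frame: x ahead of the robot, y to its left, z up, the work surface at z = 0. Lengths are in mm, angles in degrees, forces in N, time in s.
With the tool pointing down it reaches from about 300 to 750 mm from the base axis. Payload 8.5 kg.
Tool frame: the origin (TCP) lies midway between the tips of the shut fingers; the grasp point (between the pads) lies 19 mm behind it (ctrl.grip_point_offset is the distance from the TCP to the grasp point, in mm); z points along the fingers, y is the direction in which the jaws open and shut (so a half turn about z gives the same grasp; the last joint's range is limited). The gripper opens to 85 mm and grips with 20 to 120 N. Pads are 22 mm wide; open, the fingers measure 114 mm over their backs; the gripper's body (76 mm by 85 mm) begins 54 mm behind the grasp point. The pads swing forward as they close: fully open they stand 13 mm farther back than shut.
Start: joints at [-77.825, 21.807, 74.336, -0, 83.858, -12.336], TCP at [228.171, -500.418, 200.822] pointing down, gripper open.
Joint ranges: [-178.18, 178.18], [-50.72, 133.34], [12.68, 142.11], [-81.47, 261.47], [9.98, 163.14], [-165.26, 165.26]. Speed limits (degrees/s): [136.94, 136.94, 180, 180, 180, 180].

## Interface

Orientations are given as [roll, pitch, yaw] about the fixed x, y, z axes, in that order (R = Rz(yaw) Ry(pitch) Rx(roll)).
In Python, from plant import ctrl gives the robot as it stands.
- The arm moves only by the tool apply_moves, never from a script. Its arguments are lists of equal length, an entry for each row: "xyz": the shift along the tool's x, y, z in m, a list of three; "yaw": the turn about the tool's z in degrees. A call has 1 to 8 rows; each row shifts and turns the commanded pose from where the row before left it, along the tool's axes as they then stand; what a row does not reach is not made up. A row lasts 1/8 s, in which the tool goes at most 62.5 mm and 10.7 degrees, less where a joint would pass 70% of its speed; a pose out of reach is approached as far as the arm can. A call is refused whole if a number of a shift passes 0.0625 or a number of a turn 10.7, either way. A call with a gripper value outside its range is refused whole. "gripper" is the opening, from -1 (shut) to 1 (fully open), set as the call begins (left out, the last holds). The fingers move at their own pace and stop on an object; the grip force is fixed at half the most. Time passes only in rows, so rows that do not move let the fingers close. It gives the time, the measured TCP pose, the force and the opening at its end, in the units of the state.
- ctrl.sense(): the state, without advancing time (a new reading comes with each control period).
- ctrl.capture(name): name is "scene" or "side" or "wrist"; returns the picture (480x640x3 uint8, red, green, blue); there is no depth.
- ctrl.get_calibration(name): a dict with "K" (3x3 intrinsics, pixels), "extrinsics" (4x4, takes a point from world to camera coordinates). Camera axes: x right, y up, looking along -z (the intrinsics and any distortion apply to the point x, -y, -z); pixel columns grow to the right and rows downward; lengths in mm; the calibration is good to about 2 mm. The wrist camera is an equidistant fisheye: a pixel r from the principal point sees the ray r / f radians off the axis. A picture is of the moment at which its call begins: read the wrist's pose just before it. get_calibration takes no time and is no camera call; for the wrist camera it gives the pose at the moment of the call.
- ctrl.job_done(): hands the job in, once; it reports no verdict.
The state is a dict: "t": time; "joint_positions": joint angles; "dq": joint speeds; "tau": joint torques, N m; "tool_pos": TCP position; "eef_rot": TCP orientation; "force": force on the tool from outside, world axes, zero at the start; "wrist_torque": the same for the moment, N m; "gripper_width": finger opening in mm.
Only numpy, scipy, OpenCV 4.12 (cv2) and the standard library are available. Lean on these libraries where they do the work, as an engineer would, in place of code of your own. Each camera call takes 0.05 s, during which the arm holds its last target.

## Task

On the plywood drilling jig, swing the blue ratchet lever by its red knob so that it feeds the dark wood strip on by exactly four clicks, counted by feel from where the lever rests now: the spring pin dropped in behind the fourth rib and never over the fifth, the strip still up against the aluminium pusher. The lever springs back when let go, so finish while gripping the knob with the lever held still in that position, ready for somebody else to drill. Leave the glue bottle, the brush and the offcut alone.

Things in the scene. Friction and masses are not known exactly. Their poses are not given: they have to be found in the camera images.
- feed_jig: Fixed plywood baseboard 270 x 320 x 18 mm. Origin on the work surface under the lever's pivot, z up. In its frame the board spans x -165 to 105, y -130 to 190 mm. A channel along y at x = 60 mm holds the strip; a wooden drill-guide arch, 76 mm high, bridges it near y = 165 mm. Turned up to 0.4 rad.
- feed_lever: Flat blue lever that swings level about a vertical axis through its origin (same point as the jig's origin). It points along its own -x; top of the bar 42 mm above the work surface. It rests on a stop, pointing 0.6 rad clockwise (seen from above) from the jig's -x, and advances anticlockwise; full travel 1.40 rad. Its other end is a fork that drives the pusher.
- knob (a point): Point 68 mm above the work surface in the upright red round knob fixed on the lever's free end, 140 mm from the pivot axis; knob 22 mm in diameter, 42 to 90 mm above the surface. Free space around it above the lever. A spring pulls it back to rest when let go: 6 N at rest, 9 N at the far end.
- ratchet_plate: Steel sector plate lying under the lever, with six evenly spaced radial brass ribs 4 mm high; origin on the pivot axis, on top of the baseboard. Screwed down slightly turned, differently each time: its -x points within 0.12 rad of the lever's rest direction. The top of the first rib comes after 14 to 48 mm of knob travel, the others 25 to 30 mm apart; mid-gap is 12 to 16 mm past a top.
- click_pin (a joint): Lift (m) of the lever's spring pin, yellow head, roller foot, 95 mm from the pivot: 0 between ribs, 0.003 to 0.004 on top of a rib. Riding over a rib is one click: the force to advance the knob peaks 3 to 5 N above the spring's as the pin meets the rib, falls to about the spring's on top, dips 3 to 5 N below as the pin runs down behind, then returns. The pin does not lock the lever.
- pusher_face (a point): Middle of the front (+y) face of the aluminium pusher block (20 x 24 x 12 mm) in the channel. The lever moves it along the jig's +y, about 13 mm per click; it pulls back with the lever but the strip stays.
- strip: Loose dark wood strip 20 x 120 x 12 mm (long along its y) lying in the 24 mm wide channel, about 100 g; origin at the centre of its underside. It starts 1 to 6 mm ahead of the pusher.
- strip_end (a point): Middle of the strip's end face that meets the pusher face.
- glue_bottle: Bystander: white glue bottle, 52 mm in diameter, 150 mm high, orange cap, standing on the work surface beyond the jig's -y side; origin under its centre.
- glue_brush: Bystander: brush 170 mm long lying on the work surface; origin at the middle of its underside, long along x.
- offcut: Bystander: pale wood offcut 70 x 45 x 28 mm lying on the work surface; origin at the centre of its underside.
There are look-alikes about, which are no part of the job. What is shaped like the strip but pink or yellow is not meant.

How it is judged:
By the outcome, as a careful person would: the job done as asked, in the order asked, and still so for the second after the job is handed in, while the arm keeps its last pose, push and grip.
It also fails if it takes over 61 s, if anything falls off the work surface, if the arm or the gripper's body presses on something with over 40 N, if the wrist force passes 120 N, or if a joint passes its speed limit or range.

## Working session

There is one attempt and no reset: what is moved stays moved. The work goes in short steps, Python scripts to look and compute and a tool call to move; the robot and the scene stay as the last step left them, time stands still between calls to the robot, and variables do not carry over. Pictures are saved under pics/ and viewed, and the job is handed in when it is done.

Besides the shell and the picture viewer there is one more tool, called after "Request:" as name(argument=value, ...), one argument or row to a line, values as JSON. apply_moves: Moves the arm, as the interface text tells. Its arguments: {"type":"object","properties":{"xyz":{"type":"array"},"yaw":{"type":"array"},"gripper":{"type":"number"}},"required":["xyz","yaw"]}

```bash
mkdir -p pics; ls
cat > h.py <<'E'
import numpy as np, cv2
from plant import ctrl
def save(n,im): cv2.imwrite('pics/'+n+'.png',cv2.cvtColor(im,cv2.COLOR_RGB2BGR))
def ray(cal,u,v,fish=False):
    K=np.array(cal['K']);E=np.array(cal['extrinsics'])
    x=(u-K[0,2])/K[0,0];y=(v-K[1,2])/K[1,1]
    if fish:
        r=np.hypot(x,y);s=np.sin(r)/r if r>1e-9 else 1
        d=np.array([x*s,-y*s,-np.cos(r)])
    else: d=np.array([x,-y,-1.])
    R=E[:3,:3];return -R.T@E[:3,3],R.T@d
def onplane(cal,u,v,z,fish=False):
    o,d=ray(cal,u,v,fish);return o+d*(z-o[2])/d[2]
def proj(cal,p):
    K=np.array(cal['K']);E=np.array(cal['extrinsics']);c=E[:3,:3]@np.array(p)+E[:3,3]
    return K[0,2]+K[0,0]*c[0]/-c[2],K[1,2]-K[1,1]*c[1]/-c[2]
E
python3 - <<'E'
from h import *
s=ctrl.sense();print(s)
for n in('scene','side','wrist'):
    save(n+'0',ctrl.capture(n)); print(n,ctrl.get_calibration(n))
print(ctrl.grip_point_offset)
E
```

```text
pics
{'t': 0.0, 'joint_positions': array([-7.78254918e+01,  2.18435637e+01,  7.43825680e+01,  7.40757367e-04,
        8.38575608e+01, -1.23363685e+01]), 'dq': array([ 0.03712132,  0.0243087 , -0.00967553,  0.07389966, -0.01266592,
        0.05828163]), 'tau': array([ 1.44318627e-03, -4.48456585e+01, -2.31269968e+01, -1.21592357e-04,
        4.80629285e-03, -7.65243101e-06]), 'tool_pos': array([ 228.104748  , -500.12317035,  200.20055031]), 'eef_rot': array([-1.79918397e+02, -1.86003381e-02,  2.45107836e+01]), 'force': array([ 0.17122528, -0.35803107, -0.34668288]), 'wrist_torque': array([-0.07175899, -0.02142715,  0.00995697]), 'gripper_width': 85.50504952166827}
scene {'K': array([[509.1187788 ,   0.        , 316.52078217],
       [  0.        , 509.1187788 , 242.80031175],
       [  0.        ,   0.        ,   1.        ]]), 'extrinsics': array([[ 7.52239057e-01,  6.58889573e-01,  9.64986726e-04,
        -5.10805036e+02],
       [-4.22019845e-01,  4.80684585e-01,  7.68662202e-01,
         1.73705461e+02],
       [ 5.05999656e-01, -5.78624973e-01,  6.39654195e-01,
        -1.3987033
[... 458 characters left out ...]
280870e-01, -7.22679906e-01,  6.57128193e-01,
        -7.59949624e+02],
       [ 0.00000000e+00,  0.00000000e+00,  0.00000000e+00,
         1.00000000e+00]])}
wrist {'K': array([[371.64829954,   0.        , 315.79160121],
       [  0.        , 371.64829954, 240.12314115],
       [  0.        ,   0.        ,   1.        ]]), 'extrinsics': array([[ 4.15668355e-01, -9.09515358e-01, -1.27729549e-03,
        -5.49443436e+02],
       [ 8.71099852e-01,  3.98514690e-01, -2.87003639e-01,
         3.61512897e+01],
       [ 2.61543239e-01,  1.18185679e-01,  9.57928640e-01,
        -3.79893782e+02],
       [ 0.00000000e+00,  0.00000000e+00,  0.00000000e+00,
         1.00000000e+00]])}
18.700000000000003
```

View pics/scene0.png

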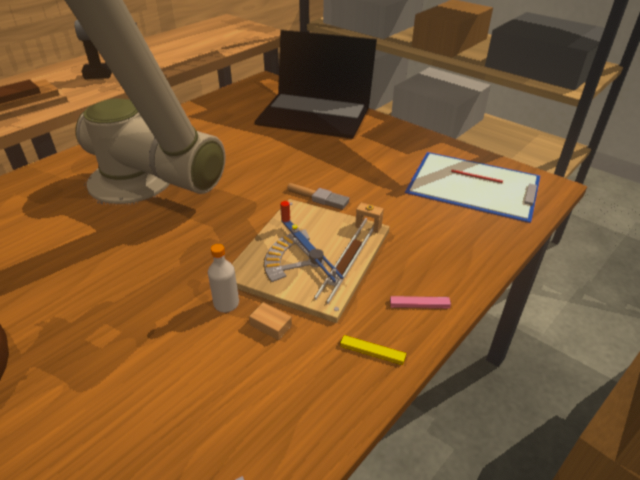

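View pics/side0.png

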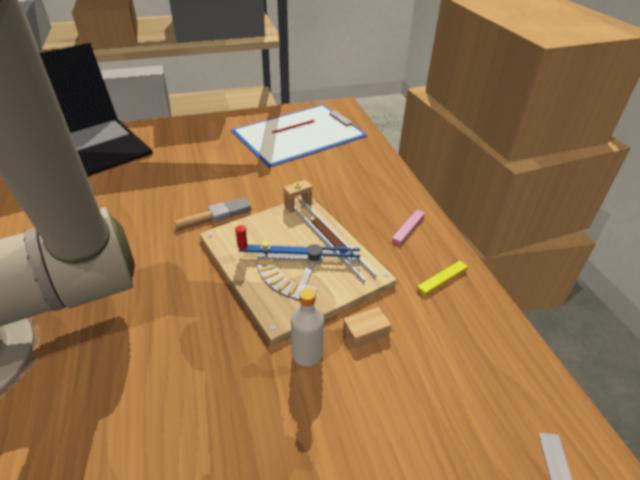

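View pics/wrist0.png

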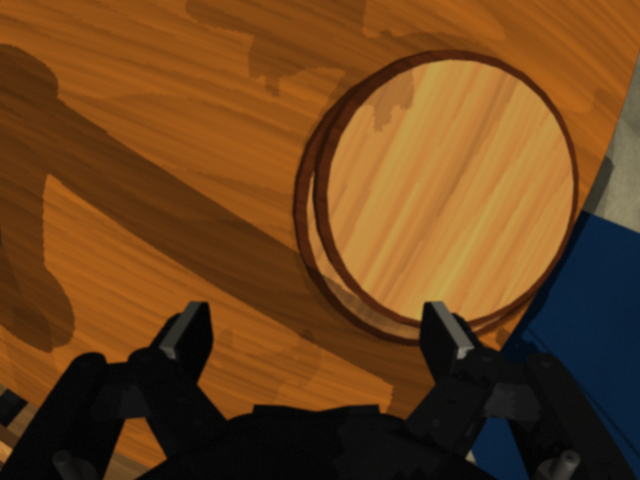

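The red upright knob is at scene (286,211) and side (241,238). The only other red thing is the pen on the clipboard, at scene (477,176), which is out of the question. The lever's pivot hub is at side (315,252). Next I'll crop in close and measure.

```bash
cat > m.py <<'E'
from h import *
from scipy.optimize import least_squares
def red(n,im,box):
    hsv=cv2.cvtColor(im,cv2.COLOR_RGB2HSV)
    m=(((hsv[...,0]<5)|(hsv[...,0]>174))&(hsv[...,1]>180)&(hsv[...,2]>90)).astype(np.uint8)
    k=np.zeros_like(m);x0,y0,x1,y1=box;k[y0:y1,x0:x1]=1;m*=k
    c=max(cv2.findContours(m,0,2)[0],key=cv2.contourArea)
    return cv2.minAreaRect(c),cv2.boundingRect(c)
def tri(rays):
    A=np.zeros((3,3));b=np.zeros(3)
    for o,d in rays:
        d=d/np.linalg.norm(d);P=np.eye(3)-np.outer(d,d);A+=P;b+=P@o
    p=np.linalg.solve(A,b)
    return p,[np.linalg.norm(np.cross(p-o,d/np.linalg.norm(d))) for o,d in rays]
E
python3 - <<'E'
from m import *
R=[]
for n,box in(('scene',(260,180,310,240)),('side',(215,210,265,270))):
    im=cv2.cvtColor(cv2.imread(f'pics/{n}0.png'),cv2.COLOR_BGR2RGB)
    r,b=red(n,im,box);print(n,r,b)
    c=ctrl.get_calibration(n);R.append(ray(c,*r[0]))
    print(onplane(c,*r[0],66))
    a,z=(215,180) if n=='scene' else (195,170)
    save('crop_'+n,cv2.resize(im[z:z+150,a:a+200],None,fx=4,fy=4,interpolation=2))
print(tri(R))
E
```

```text
scene ((284.5, 203.5), (1.0, 3.0), 90.0) (283, 203, 4, 2)
[463.03676124 132.10097851  66.        ]
side ((240.82318115234375, 237.4085235595703), (21.534149169921875, 7.951070785522461), 83.6598129272461) (236, 227, 10, 22)
[486.13563088 111.20798755  66.        ]
(array([484.50953492, 106.68146806,  80.36214021]), [np.float64(8.038569325914176), np.float64(8.038569325914109)])
```

View pics/crop_scene.png

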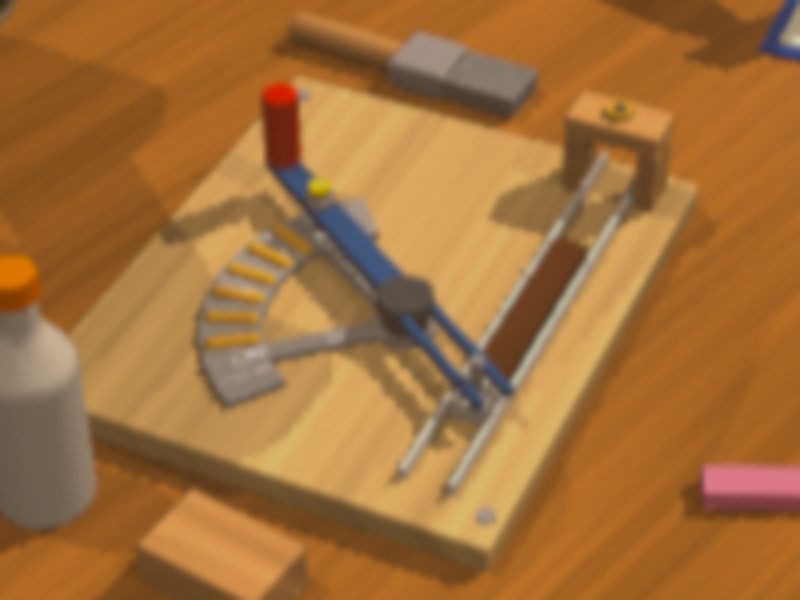

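View pics/crop_side.png

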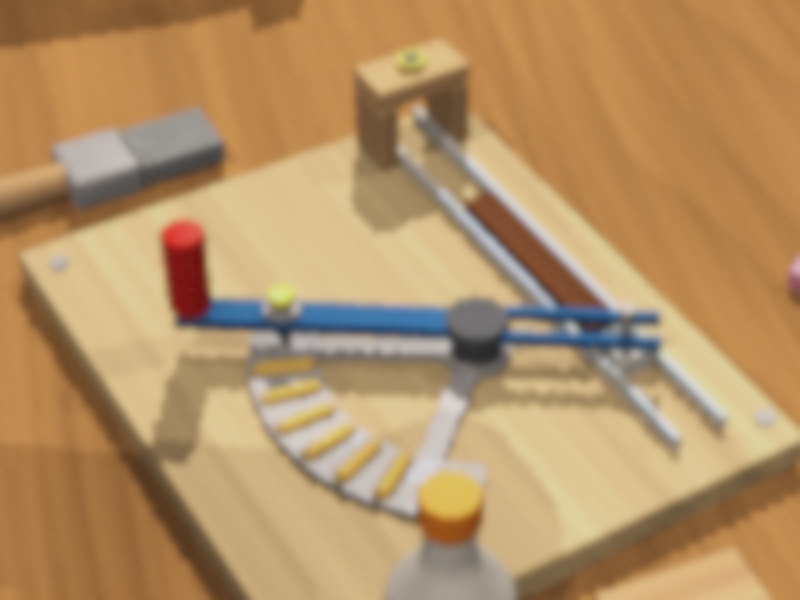

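Run:
```python
from m import *
def blobs(im,m):
    n,l,s,c=cv2.connectedComponentsWithStats(m.astype(np.uint8));return [(np.round(c[i],2),s[i]) for i in range(1,n) if s[i,4]>=8]
K={}
for n,(x0,y0,x1,y1) in(('scene',(215,180,400,330)),('side',(195,170,400,360))):
    im=cv2.imread(f'pics/{n}0.png')[...,::-1].astype(int)
    r,g,b=im[...,0],im[...,1],im[...,2]
    box=np.zeros(r.shape,bool);box[y0:y1,x0:x1]=1
    red=(r>90)&(g<0.25*r)&(b<0.25*r)&box
    print(n)
    for t in blobs(im,red):print(' red',t)
    ys,xs=np.nonzero(red);c=ctrl.get_calibration(n)
    K[n]=max(blobs(im,red),key=lambda t:t[1][4])
    hsv=cv2.cvtColor(im.astype(np.uint8),cv2.COLOR_RGB2HSV)
    br=(hsv[...,0]>=18)&(hsv[...,0]<=24)&(hsv[...,1]>170)&(r>110)&box
    for t in blobs(im,br):print(' brass',t,np.round(onplane(c,*t[0],24)[:2]))
    ye=(hsv[...,0]>=25)&(hsv[...,0]<=34)&(hsv[...,1]>170)&box
    for t in blobs(im,ye):print(' yel',t,np.round(onplane(c,*t[0],50)[:2]))
    dk=(r<75)&(abs(r-b)<25)&(hsv[...,2]<85)&box
    for t in blobs(im,dk):print(' dark',t)
    x,y=(316,253.5) if n=='scene' else (314,249)
    K[n+'h']=(x,y)
print('knob',tri([ray(ctrl.get_calibration(n),*K[n][0]) for n in('scene','side')]))
# hub top centre from crops
print('hub',tri([ray(ctrl.get_calibration('scene'),215+407/4,180+293/4),ray(ctrl.get_calibration('side'),195+477/4,170+315/4)]))
print('cap',tri([ray(ctrl.get_calibration('scene'),218,250),ray(ctrl.get_calibration('side'),308,297)]))
# arch tops and corner nail
print('screw',onplane(ctrl.get_calibration('scene'),215+619/4,180+108/4,76),onplane(ctrl.get_calibration('side'),195+411/4,170+60/4,76))
```

```text
scene
 red (array([284.5 , 203.73]), array([281, 202,   8,   5,  30], dtype=int32))
 brass (array([369.65, 207.09]), array([367, 205,   7,   5,  23], dtype=int32)) [590. 302.]
 brass (array([287.65, 239.35]), array([284, 236,   9,   7,  23], dtype=int32)) [524.  77.]
 brass (array([281.67, 243.19]), array([278, 241,   9,   5,  21], dtype=int32)) [523.  58.]
 brass (array([277.68, 248.11]), array([273, 246,  10,   5,  19], dtype=int32)) [529.  40.]
 brass (array([273.67, 253.17]), array([269, 252,  11,   3,  18], dtype=int32)) [534.  22.]
 brass (array([272.4, 258.6]), array([267, 258,  12,   2,  20], dtype=int32)) [545.   7.]
 brass (array([272.17, 264.79]), array([267, 264,  12,   3,  24], dtype=int32)) [559.  -8.]
 yel (array([294.38, 226.38]), array([293, 225,   4,   4,  13], dtype=int32)) [526.  98.]
 dark (array([299.55, 240.91]), array([292, 232,  18,  20,  22], dtype=int32))
 dark (array([316.33, 260.47]), array([313, 258,   8,   8,  30], dtype=int32))
 dark (array([330.82, 277.55]), array([328, 275,   7,   7,  11], dtype=int32))
side
 red (array([241.25, 238.95]), array([237, 230,   9,  18, 110], dtype=int32))
 brass (array([304.7, 298.3]), array([301, 297,   9,   3,  10], dtype=int32)) [575. -35.]
 dark (array([244.42, 210.17]), array([240, 209,   9,   4,  12], dtype=int32))
 dark (array([314.02, 257.09]), array([308, 254,  12,   7,  65], dtype=int32))
knob (array([484.71786702, 105.69517807,  78.90517423]), [np.float64(9.30604282204553), np.float64(9.306042822045267)])
hub (array([620.7497642 ,  67.38699809,  43.74971541]), [np.float64(0.2632252436827326), np.float64(0.26322524368271694)])
cap (array([ 553.20191983, -135.70756696,  143.93163343]), [np.float64(1.0447538549631206), np.float64(1.0447538549632338)])
screw [630.09133932 241.60147269  76.        ] [631.27296513 241.47815776  76.        ]
```

Run:
```python
from m import *
S=ctrl.get_calibration('scene');D=ctrl.get_calibration('side')
print(tri([ray(S,215+281/4,180+95/4),ray(D,195+185/4,170+235/4)]))
print(onplane(S,215+281/4,180+95/4,90),onplane(D,195+185/4,170+235/4,90))
hub=np.array([620.7,67.4]);k=(onplane(S,215+281/4,180+95/4,90)+onplane(D,195+185/4,170+235/4,90))[:2]/2
v=k-hub;a=np.degrees(np.arctan2(v[1],v[0]));print(k,np.hypot(*v),a)
print('pin',onplane(S,294.4,226.4,52),)
# ribs in both views
sc=[(287.65,239.35),(281.67,243.19),(277.68,248.11),(273.67,253.17),(272.4,258.6),(272.17,264.79)]
sd=[(283,365),(292,391),(306,417),(330,440),(360,459),(394,474)]
for u,w in zip(sc,sd):
    p=onplane(S,*u,25)[:2]-hub;q=onplane(D,195+w[0]/4,170+w[1]/4,25)[:2]-hub
    for x in(p,q):print(np.round(np.hypot(*x)),round(((np.degrees(np.arctan2(x[1],x[0]))-a)%360)*np.pi/180*140,1),end=' | ')
    print()
s=ctrl.sense();print(s['tool_pos'],s['eef_rot'])
```

```text
(array([488.62388964, 109.20204758,  89.12089197]), [np.float64(0.31705857140169136), np.float64(0.3170585714016484)])
[489.22483358 108.77206524  90.        ] [488.55408296 107.63811625  90.        ]
[488.88945827 108.20509074] 137.98215225776266 162.79884480867725
pin [527.94773436  96.32868136  52.        ]
96.0 29.6 | 95.0 28.4 | 
97.0 56.9 | 95.0 56.1 | 
95.0 84.4 | 96.0 84.1 | 
98.0 111.8 | 95.0 112.4 | 
97.0 138.0 | 95.0 140.1 | 
97.0 167.0 | 96.0 167.2 | 
[ 228.12997573 -500.1976043   200.38116678] [-1.79942637e+02 -1.44468089e-02  2.45096072e+01]
```

The knob's top is at about (489,108). Its 138 mm from the hub fits the 140 given, and its height comes out at 89 against 90. The ribs should be met at about 29, 56, 84, 112, 139 and 167 mm of knob travel, so the gap behind the fourth is near 126 mm. I'm moving over the knob now.

Request:
apply_moves(
  xyz=[
    [0.0408, -0.0371, 0],
    [0.0408, -0.0371, 0],
    [0.0408, -0.0371, 0],
    [0.0408, -0.0371, 0],
    [0.0408, -0.0371, 0],
    [0.0408, -0.0371, 0],
    [0.0408, -0.0371, 0],
    [0.0408, -0.0371, 0],
  ],
  yaw=[0, 0, 0, 0, 0, 0, 0, 0],
  gripper=1,
)

```text
t: 1.15
tool_pos: [402.4, -93.2, 200.9]
eef_rot: [180.0, -0.0, 24.5]
force: [0.7, -1.0, -0.1]
gripper_width: 85.4
```

Request:
apply_moves(
  xyz=[
    [0.0408, -0.0371, 0],
    [0.0408, -0.0371, 0],
    [0.0408, -0.0371, 0],
    [0.0408, -0.0371, 0],
    [0, 0, 0],
    [0, 0, 0],
    [0, 0, 0],
    [0, 0, 0],
  ],
  yaw=[0, 0, 0, 0, 10.5, 10.5, 10.5, 10.2],
)

```text
t: 2.15
tool_pos: [488.8, 107.8, 200.6]
eef_rot: [180.0, 0.0, -17.5]
force: [0.4, -0.4, -0.3]
gripper_width: 85.5
```

Run:
```python
from h import *
s=ctrl.sense();print(s['t'],s['tool_pos'],s['eef_rot'],s['force'],s['joint_positions'])
c=ctrl.get_calibration('wrist');im=ctrl.capture('wrist');save('w1',im);print(np.round(c['K'],1),c['extrinsics'])
```

```text
2.15 [488.77432404 107.84283687 200.56763343] [ 1.79989117e+02  3.63845400e-02 -1.75210618e+01] [ 0.36659364 -0.35201681 -0.32129103] [-1.13449362e+00  1.68684498e+01  8.19433160e+01 -1.78504768e-04
  8.12262111e+01  1.06386592e+02]
[[371.6   0.  315.8]
 [  0.  371.6 240.1]
 [  0.    0.    1. ]] [[-3.00220780e-01 -9.53869456e-01 -7.38110919e-04  2.50879885e+02]
 [ 9.13460378e-01 -2.87279418e-01 -2.88202487e-01 -3.79186082e+02]
 [ 2.74695506e-01 -8.71986107e-02  9.57569205e-01 -5.04237858e+02]
 [ 0.00000000e+00  0.00000000e+00  0.00000000e+00  1.00000000e+00]]
```

View pics/w1.png

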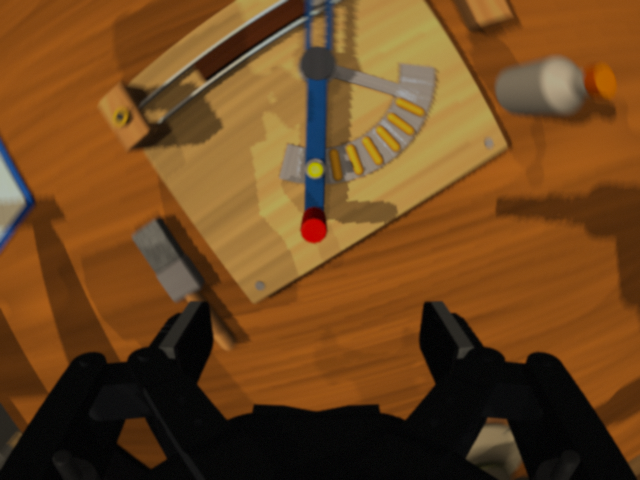

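The wrist view shows the red knob top at (314,230), the yellow pin head at (315,170) and the hub at (317,63). The lever stands vertical in the picture, square to the jaw axis. Next I'll measure them by ray.

Run:
```python
from h import *
c=ctrl.get_calibration('wrist')
k=onplane(c,314,231,90,True);h=onplane(c,317,62,45,True);print(k,h,np.hypot(*(k-h)[:2]),np.degrees(np.arctan2(*(k-h)[1::-1])))
for p in[(336,165),(354,160),(373,151),(388,138),(400,122),(410,106)]:
    x=onplane(c,*p,25,True)-h;print(round(np.hypot(*x[:2])),round(((np.degrees(np.arctan2(x[1],x[0]))-162.8)%360)*np.pi/180*140,1))
```

```text
[486.44930125 111.33491062  90.        ] [618.98945199  66.0405584   45.        ] 140.06594839593697 161.1326186610326
95 24.7
95 50.6
96 79.9
95 107.9
93 136.7
94 164.2
```

Request:
apply_moves(
  xyz=[
    [-0.002, -0.0015, 0.03],
    [0, 0, 0.04],
    [0, 0, 0.04],
    [0, 0, 0.03],
    [0, 0, 0.01],
    [0, 0, 0],
  ],
  yaw=[0, 0, 0, 0, 0, 0],
)

```text
t: 2.95
tool_pos: [487.6, 109.8, 51.0]
eef_rot: [180.0, 0.0, -17.1]
force: [-0.2, 0.4, 0.8]
gripper_width: 85.4
```

Run:
```python
from h import *
s=ctrl.sense();print(s['t'],s['tool_pos'],s['eef_rot'],s['force'])
save('w2',ctrl.capture('wrist'))
im=ctrl.capture('side');save('s2',cv2.resize(im[150:300,180:380],None,fx=4,fy=4))
```

```text
2.95 [487.60843356 109.80110722  50.95953133] [ 1.79996653e+02  1.67386342e-02 -1.71271254e+01] [-0.19956668  0.4241174   0.77290484]
```

View pics/w2.png

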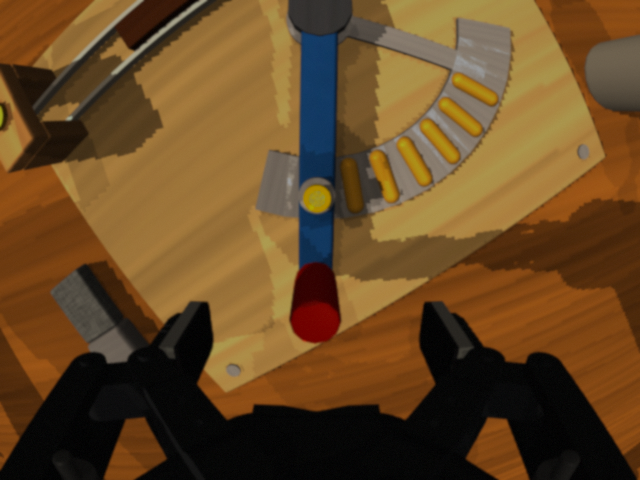

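View pics/s2.png

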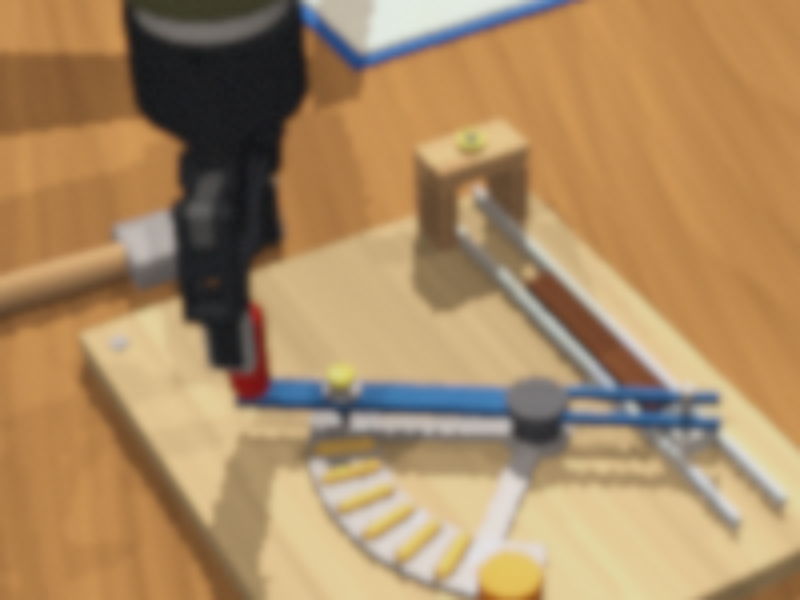

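The knob stands between the open jaws, centred at wrist column 317, and the fingers clear the bar and the pin head. Closing now.

Request:
apply_moves(
  xyz=[
    [0, 0, 0],
    [0, 0, 0],
    [0, 0, 0],
    [0, 0, 0],
    [0, 0, 0],
    [0, 0, 0],
    [0, 0, 0],
    [0, 0, 0],
  ],
  yaw=[0, 0, 0, 0, 0, 0, 0, 0],
  gripper=-1,
)

```text
t: 4.05
tool_pos: [487.7, 110.1, 51.3]
eef_rot: [-180.0, -0.0, -17.2]
force: [-1.4, 2.4, 6.2]
gripper_width: 18.6
```

Run:
```python
from h import *
s=ctrl.sense();print(s['t'],s['tool_pos'],s['eef_rot'],s['force'],s['wrist_torque'],s['gripper_width'])
save('w3',ctrl.capture('wrist'))
im=ctrl.capture('scene');save('c3',cv2.resize(im[150:300,215:415],None,fx=4,fy=4))
```

```text
4.05 [487.66141196 110.13010141  51.29684983] [-1.79955424e+02 -3.20289560e-02 -1.71926614e+01] [-1.36362604  2.39557182  6.16296926] [0.40384453 0.21803503 0.01464679] 18.634465803913304
```

View pics/w3.png

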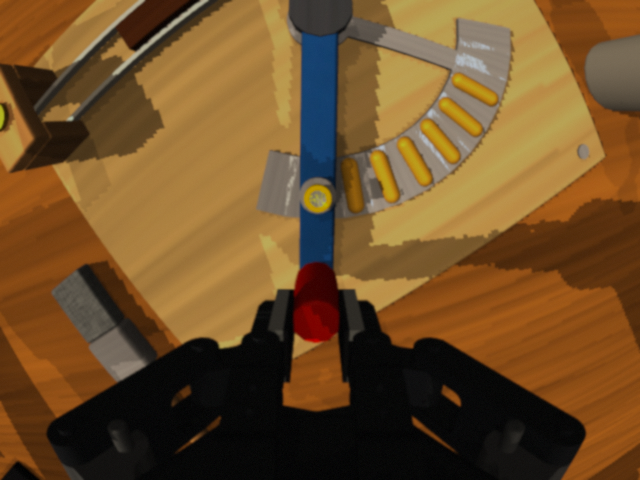

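View pics/c3.png

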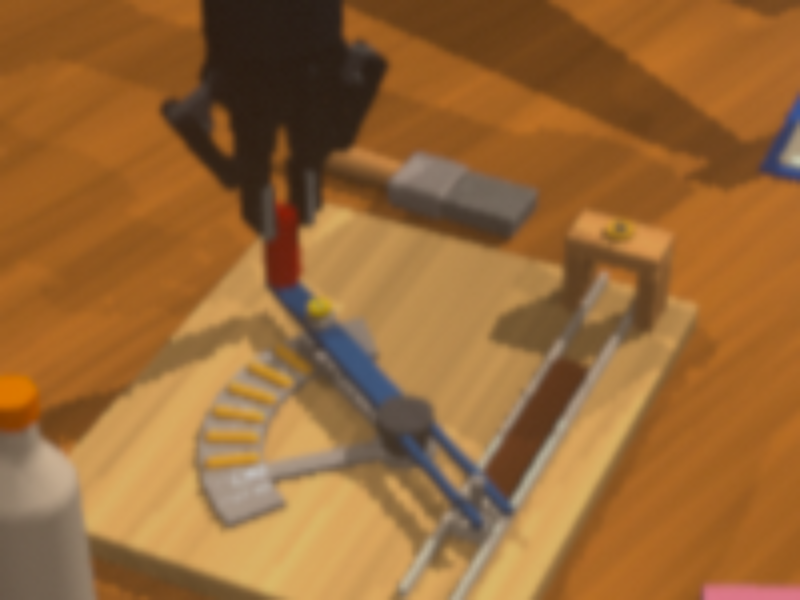

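Run:
```python
from h import *
S=ctrl.get_calibration('scene');D=ctrl.get_calibration('side');W=ctrl.get_calibration('wrist')
def pf(c,p):
    K=np.array(c['K']);E=np.array(c['extrinsics']);x=E[:3,:3]@np.array(p)+E[:3,3]
    a=np.arctan2(np.hypot(x[0],x[1]),-x[2]);q=np.arctan2(-x[1],x[0]);return K[0,2]+K[0,0]*a*np.cos(q),K[1,2]+K[1,1]*a*np.sin(q)
for z in(42,51,70,90):
    p=(487.7,110.1,z);u=proj(S,p);print(z,pf(W,p),((u[0]-215)*4,(u[1]-150)*4))
print(ctrl.sense()['joint_positions'])
im=ctrl.capture('side');save('s3',cv2.resize(im[170:270,190:290],None,fx=6,fy=6,interpolation=2))
```

```text
42 (np.float64(317.9294952443841), np.float64(275.5880515575781)) (np.float64(283.847225471932), np.float64(280.2468418190472))
51 (np.float64(317.99529712790667), np.float64(282.26950231196884)) (np.float64(283.2673394994715), np.float64(267.8954267183128))
70 (np.float64(318.15339328728993), np.float64(298.4855617938847)) (np.float64(282.0244094491468), np.float64(241.42135125896687))
90 (np.float64(318.35445080689817), np.float64(319.4559155245704)) (np.float64(280.68787820011244), np.float64(212.95359546573502))
[-8.88771023e-01  2.65859950e+01  9.49118440e+01  3.85756370e-02
  5.84553793e+01  1.06282596e+02]
```

View pics/s3.png

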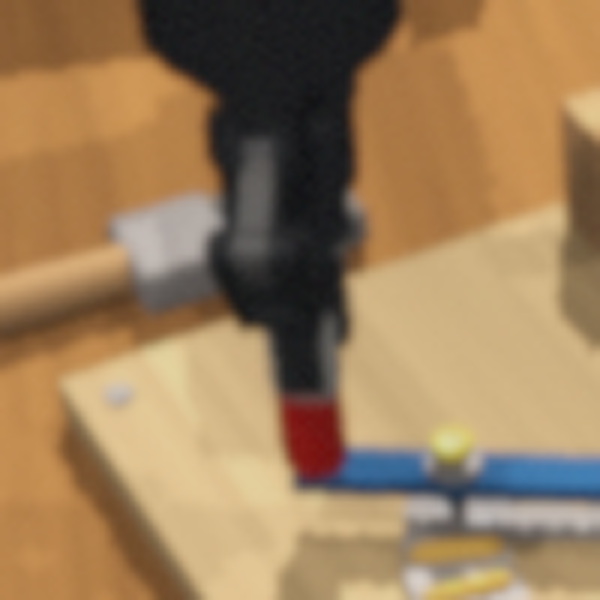

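Run:
```python
from m import *
S=ctrl.get_calibration('scene');D=ctrl.get_calibration('side')
print(tri([ray(S,215+262/4,150+236/4),ray(D,190+303/6,170+398/6)]))
for z in(51,55,60,65,70):
    p=np.array([487.7,110.1,0])-16*np.array([.296,.955,0]);p[2]=z
    u=proj(S,p);v=proj(D,p);print(z,((u[0]-215)*4,(u[1]-150)*4),((v[0]-190)*6,(v[1]-170)*6))
```

```text
(array([484.79102946,  97.4648325 ,  79.87278706]), [np.float64(0.4574925411950517), np.float64(0.4574925411950331)])
51 (np.float64(259.00216859276384), np.float64(276.5830332198998)) (np.float64(307.16361327649577), np.float64(474.1240448865954))
55 (np.float64(258.6883179847541), np.float64(271.04343084882566)) (np.float64(306.04029982547274), np.float64(464.8179230043621))
60 (np.float64(258.2940757149852), np.float64(264.0848800075921)) (np.float64(304.6268538413782), np.float64(453.1081899908777))
65 (np.float64(257.89767366236606), np.float64(257.0882080415496)) (np.float64(303.2029629382341), np.float64(441.3119257517287))
70 (np.float64(257.49909403019615), np.float64(250.0531008310511)) (np.float64(301.7685109097016), np.float64(429.4281675722274))
```

Run:
```python
from m import *
D=ctrl.get_calibration('side')
for off in(43,50):
  for z in(51,58,64,70,76,82):
    p=np.array([487.6,109.8,0])-off*np.array([.296,.955,0]);p[2]=z
    v=proj(D,p);print(off,z,((v[0]-180)*4,(v[1]-150)*4))
s=ctrl.sense();print(s['t'],s['force'],s['gripper_width'],s['tool_pos'])
im=ctrl.capture('scene');save('c4',cv2.resize(im[160:235,260:335],None,fx=8,fy=8,interpolation=2))
```

```text
43 51 (np.float64(236.15158544102678), np.float64(435.2935225481792))
43 58 (np.float64(234.761774570841), np.float64(424.3624820786306))
43 64 (np.float64(233.55880176638618), np.float64(414.90094692204934))
43 70 (np.float64(232.34486720210475), np.float64(405.3531961206985))
43 76 (np.float64(231.1198203631884), np.float64(395.71804585633424))
43 82 (np.float64(229.88350796655357), np.float64(385.99429053787594))
50 51 (np.float64(233.87976489165192), np.float64(445.63950958777355))
50 58 (np.float64(232.46946815167723), np.float64(434.6968654086718))
50 64 (np.float64(231.24869095630777), np.float64(425.22472377192025))
50 70 (np.float64(230.01672153895015), np.float64(415.66574048027496))
50 76 (np.float64(228.77340527347337), np.float64(406.0187157729449))
50 82 (np.float64(227.51858467225247), np.float64(396.2824276865002))
4.2 [-1.14448326  2.41835405  5.6116785 ] 19.03041000019092 [487.65300002 110.10903056  51.28110727]
```

View pics/c4.png

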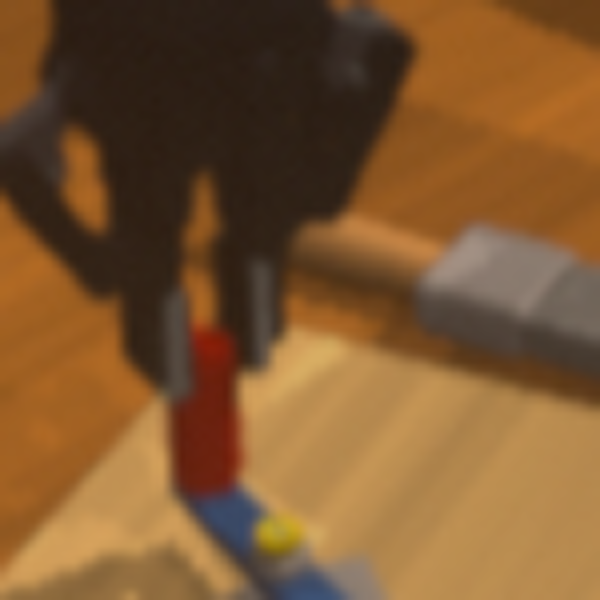

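The pads visibly hold only the knob's top 13 mm or so: their tips triangulate to a height of about 77-80. I'll open a little, go down 14 mm and grip again. The jaws straddle the bar, which is narrower than the knob.

Request:
apply_moves(
  xyz=[
    [0, 0, 0],
    [0, 0, 0],
    [0, 0, 0],
    [0, 0, 0.004],
    [0, 0, 0.005],
    [0, 0, 0.005],
    [0, 0, 0],
  ],
  yaw=[0, 0, 0, 0, 0, 0, 0],
  gripper=0.1,
)

```text
t: 5.12
tool_pos: [487.2, 109.8, 36.3]
eef_rot: [180.0, 0.1, -17.2]
force: [0.4, -0.0, 0.1]
gripper_width: 47.1
```

Request:
apply_moves(
  xyz=[
    [0, 0, 0],
    [0, 0, 0],
    [0, 0, 0],
    [0, 0, 0],
    [0, 0, 0],
    [0, 0, 0],
  ],
  yaw=[0, 0, 0, 0, 0, 0],
  gripper=-1,
)

```text
t: 5.88
tool_pos: [487.7, 110.1, 37.2]
eef_rot: [-180.0, -0.0, -17.2]
force: [-1.0, 3.0, 5.5]
gripper_width: 19.9
```

Run:
```python
from h import *
s=ctrl.sense();print(s['t'],s['tool_pos'],s['eef_rot'],s['force'],s['wrist_torque'],s['gripper_width'])
im=ctrl.capture('scene');a=cv2.resize(im[160:235,260:335],None,fx=5,fy=5,interpolation=2)
im=ctrl.capture('side');b=cv2.resize(im[190:265,200:275],None,fx=5,fy=5,interpolation=2)
save('c5',np.hstack([a,b]))
```

```text
5.875 [487.66736549 110.07042475  37.15876229] [-1.79962972e+02 -3.23030956e-02 -1.71892058e+01] [-0.98408994  2.99991579  5.52718412] [ 0.65630115  0.07562958 -0.0036919 ] 19.906379612522034
```

View pics/c5.png

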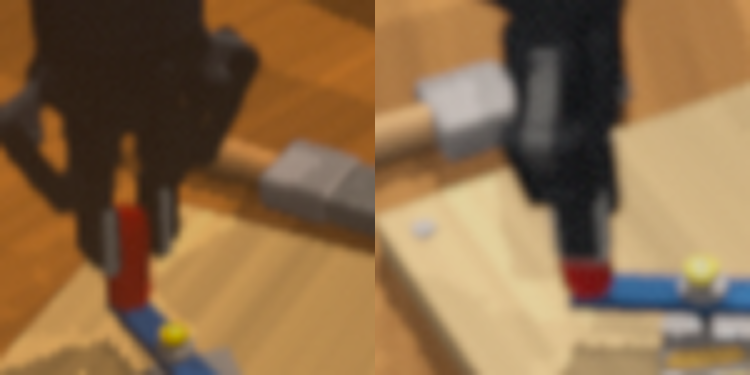

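The pads now cover most of the knob. I'll swing in 4 mm steps about the hub (tool +y, yaw -1.637° each) and read the force after every step.

Request:
apply_moves(
  xyz=[
    [6e-05, 0.004, 0],
  ],
  yaw=[-1.64],
)

```text
t: 6.1
tool_pos: [486.6, 106.6, 37.2]
eef_rot: [-179.9, -0.0, -15.5]
force: [-0.3, 6.8, 5.3]
gripper_width: 20.1
```

Request:
apply_moves(
  xyz=[
    [6e-05, 0.004, 0],
  ],
  yaw=[-1.64],
)

```text
t: 6.22
tool_pos: [485.5, 102.6, 37.2]
eef_rot: [-179.9, -0.0, -13.9]
force: [-0.7, 7.1, 4.4]
gripper_width: 19.8
```

Request:
apply_moves(
  xyz=[
    [6e-05, 0.004, 0],
  ],
  yaw=[-1.64],
)

```text
t: 6.35
tool_pos: [484.5, 98.8, 37.1]
eef_rot: [-179.9, -0.0, -12.2]
force: [-1.3, 7.2, 5.2]
gripper_width: 20.1
```

Request:
apply_moves(
  xyz=[
    [6e-05, 0.004, 0],
  ],
  yaw=[-1.64],
)

```text
t: 6.48
tool_pos: [483.7, 94.9, 37.1]
eef_rot: [-179.9, -0.0, -10.6]
force: [-0.8, 6.6, 5.6]
gripper_width: 19.8
```

Request:
apply_moves(
  xyz=[
    [6e-05, 0.004, 0],
  ],
  yaw=[-1.64],
)

```text
t: 6.6
tool_pos: [483.0, 91.2, 37.2]
eef_rot: [-179.9, -0.0, -9.0]
force: [-0.0, 12.3, 6.6]
gripper_width: 20.0
```

The first rib shows as a rise at 19-20 mm of travel. I'll carry on.

Request:
apply_moves(
  xyz=[
    [6e-05, 0.004, 0],
  ],
  yaw=[-1.64],
)

```text
t: 6.72
tool_pos: [482.4, 87.7, 37.2]
eef_rot: [-179.8, -0.0, -7.3]
force: [-2.1, 11.8, 6.8]
gripper_width: 19.9
```

Request:
apply_moves(
  xyz=[
    [6e-05, 0.004, 0],
  ],
  yaw=[-1.64],
)

```text
t: 6.85
tool_pos: [481.8, 83.5, 37.2]
eef_rot: [-179.9, -0.0, -5.7]
force: [-1.0, 8.6, 7.8]
gripper_width: 19.5
```

Request:
apply_moves(
  xyz=[
    [6e-05, 0.004, 0],
  ],
  yaw=[-1.64],
)

```text
t: 6.98
tool_pos: [481.4, 79.1, 37.2]
eef_rot: [-179.9, 0.0, -4.0]
force: [-1.9, 7.8, 8.6]
gripper_width: 19.6
```

Request:
apply_moves(
  xyz=[
    [6e-05, 0.004, 0],
  ],
  yaw=[-1.64],
)

```text
t: 7.1
tool_pos: [481.1, 74.8, 37.2]
eef_rot: [-180.0, 0.0, -2.4]
force: [-3.3, 3.5, 7.0]
gripper_width: 20.3
```

Request:
apply_moves(
  xyz=[
    [6e-05, 0.004, 0],
  ],
  yaw=[-1.64],
)

```text
t: 7.22
tool_pos: [480.9, 71.0, 37.1]
eef_rot: [-179.9, 0.0, -0.7]
force: [-2.5, 7.3, 7.8]
gripper_width: 19.8
```

Request:
apply_moves(
  xyz=[
    [6e-05, 0.004, 0],
  ],
  yaw=[-1.64],
)

```text
t: 7.35
tool_pos: [480.9, 67.1, 37.1]
eef_rot: [-179.9, 0.0, 0.9]
force: [-2.1, 6.8, 7.6]
gripper_width: 20.1
```

Run:
```python
from h import *
s=ctrl.sense();print(s['t'],s['tool_pos'],s['eef_rot'],s['force'],s['wrist_torque'],s['gripper_width'])
save('w6',ctrl.capture('wrist'))
```

```text
7.35 [480.88438615  67.11058993  37.13319775] [-1.79923366e+02  2.34780838e-02  9.08077728e-01] [-2.1297258   6.7896062   7.64703429] [1.16918656 0.34194946 0.0266344 ] 20.09112828112918
```

View pics/w6.png

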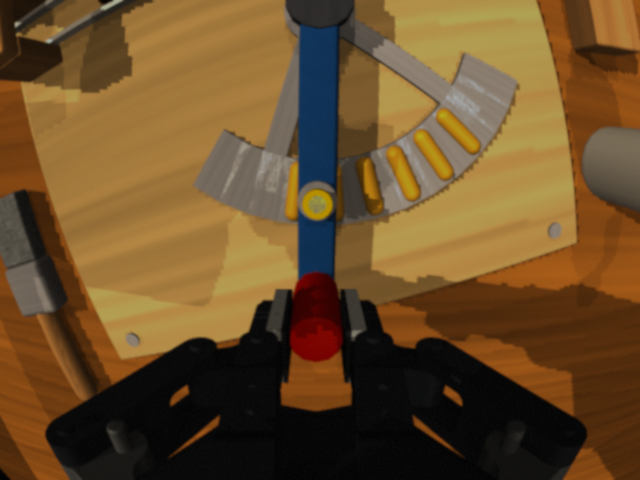

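The first click is felt: peak at 20-24 mm, back to the spring's force at 28-32, dip at 36. The wrist view agrees, with one rib to the left of the pin at (316,204) and the second just showing to its right. Going on through ribs 2 and 3.

Request:
apply_moves(
  xyz=[
    [6e-05, 0.004, 0],
  ],
  yaw=[-1.64],
)

```text
t: 7.52
tool_pos: [481.0, 63.6, 37.2]
eef_rot: [-179.9, 0.0, 2.5]
force: [-2.5, 15.9, 8.4]
gripper_width: 19.9
```

Request:
apply_moves(
  xyz=[
    [6e-05, 0.004, 0],
  ],
  yaw=[-1.64],
)

```text
t: 7.65
tool_pos: [481.1, 59.9, 37.2]
eef_rot: [-179.8, 0.0, 4.2]
force: [-2.4, 12.4, 8.7]
gripper_width: 20.1
```

Request:
apply_moves(
  xyz=[
    [6e-05, 0.004, 0],
  ],
  yaw=[-1.64],
)

```text
t: 7.78
tool_pos: [481.4, 55.6, 37.2]
eef_rot: [-179.9, 0.0, 5.8]
force: [-2.5, 9.4, 9.2]
gripper_width: 20.0
```

Request:
apply_moves(
  xyz=[
    [6e-05, 0.004, 0],
  ],
  yaw=[-1.64],
)

```text
t: 7.9
tool_pos: [481.8, 51.2, 37.1]
eef_rot: [-179.9, 0.0, 7.5]
force: [-3.4, 5.7, 8.8]
gripper_width: 19.8
```

Request:
apply_moves(
  xyz=[
    [6e-05, 0.004, 0],
  ],
  yaw=[-1.64],
)

```text
t: 8.02
tool_pos: [482.4, 46.9, 37.1]
eef_rot: [-180.0, 0.1, 9.1]
force: [-3.3, 3.9, 8.6]
gripper_width: 19.9
```

Request:
apply_moves(
  xyz=[
    [6e-05, 0.004, 0],
  ],
  yaw=[-1.64],
)

```text
t: 8.15
tool_pos: [483.0, 43.3, 37.1]
eef_rot: [-179.9, 0.0, 10.8]
force: [-2.8, 7.6, 8.9]
gripper_width: 20.2
```

Request:
apply_moves(
  xyz=[
    [6e-05, 0.004, 0],
  ],
  yaw=[-1.64],
)

```text
t: 8.28
tool_pos: [483.8, 39.4, 37.1]
eef_rot: [-179.9, 0.1, 12.4]
force: [-3.6, 7.7, 8.8]
gripper_width: 19.9
```

Request:
apply_moves(
  xyz=[
    [6e-05, 0.004, 0],
  ],
  yaw=[-1.64],
)

```text
t: 8.4
tool_pos: [484.5, 36.2, 37.1]
eef_rot: [-179.8, 0.0, 14.0]
force: [-4.0, 15.5, 10.7]
gripper_width: 19.9
```

Request:
apply_moves(
  xyz=[
    [6e-05, 0.004, 0],
  ],
  yaw=[-1.64],
)

```text
t: 8.52
tool_pos: [485.4, 32.5, 37.1]
eef_rot: [-179.8, 0.1, 15.7]
force: [-4.2, 10.8, 10.6]
gripper_width: 20.1
```

Request:
apply_moves(
  xyz=[
    [6e-05, 0.004, 0],
  ],
  yaw=[-1.64],
)

```text
t: 8.65
tool_pos: [486.6, 28.3, 37.1]
eef_rot: [-179.9, 0.1, 17.3]
force: [-3.7, 9.4, 10.2]
gripper_width: 19.8
```

Request:
apply_moves(
  xyz=[
    [6e-05, 0.004, 0],
  ],
  yaw=[-1.64],
)

```text
t: 8.78
tool_pos: [487.9, 24.1, 37.1]
eef_rot: [-179.9, 0.1, 19.0]
force: [-3.1, 6.4, 10.1]
gripper_width: 20.1
```

Request:
apply_moves(
  xyz=[
    [6e-05, 0.004, 0],
  ],
  yaw=[-1.64],
)

```text
t: 8.9
tool_pos: [489.4, 20.0, 37.1]
eef_rot: [-179.9, 0.1, 20.6]
force: [-3.9, 7.3, 7.3]
gripper_width: 19.9
```

Request:
apply_moves(
  xyz=[
    [6e-05, 0.004, 0],
  ],
  yaw=[-1.64],
)

```text
t: 9.02
tool_pos: [490.6, 16.6, 37.1]
eef_rot: [-179.9, 0.1, 22.2]
force: [-5.0, 8.7, 10.1]
gripper_width: 20.1
```

Clicks two and three are felt, with peaks at 48 and 76 mm and dips at 60 and 88-92 mm. I'm at 96 mm and expect rib 4's peak near 104 and its dip near 116.

Request:
apply_moves(
  xyz=[
    [6e-05, 0.004, 0],
  ],
  yaw=[-1.64],
)

```text
t: 9.15
tool_pos: [492.1, 13.0, 37.1]
eef_rot: [-179.9, 0.1, 23.9]
force: [-5.3, 8.1, 10.1]
gripper_width: 19.8
```

Request:
apply_moves(
  xyz=[
    [6e-05, 0.004, 0],
  ],
  yaw=[-1.64],
)

```text
t: 9.28
tool_pos: [493.4, 10.1, 37.1]
eef_rot: [-179.8, 0.1, 25.5]
force: [-6.0, 15.3, 14.0]
gripper_width: 19.8
```

Request:
apply_moves(
  xyz=[
    [6e-05, 0.004, 0],
  ],
  yaw=[-1.64],
)

```text
t: 9.4
tool_pos: [495.1, 6.6, 37.1]
eef_rot: [-179.8, 0.1, 27.2]
force: [-5.8, 12.1, 12.3]
gripper_width: 19.9
```

Request:
apply_moves(
  xyz=[
    [6e-05, 0.004, 0],
  ],
  yaw=[-1.64],
)

```text
t: 9.52
tool_pos: [497.1, 2.7, 37.1]
eef_rot: [-179.8, 0.1, 28.8]
force: [-4.5, 9.2, 10.8]
gripper_width: 20.1
```

Request:
apply_moves(
  xyz=[
    [6e-05, 0.004, 0],
  ],
  yaw=[-1.64],
)

```text
t: 9.65
tool_pos: [499.3, -1.2, 37.1]
eef_rot: [-179.9, 0.1, 30.5]
force: [-5.0, 6.7, 10.4]
gripper_width: 20.1
```

Request:
apply_moves(
  xyz=[
    [3e-05, 0.003, 0],
  ],
  yaw=[-1.23],
)

```text
t: 9.78
tool_pos: [501.1, -4.2, 37.2]
eef_rot: [-179.9, 0.1, 31.7]
force: [-4.2, 4.3, 8.8]
gripper_width: 20.1
```

Run:
```python
from h import *
s=ctrl.sense();print(s['t'],s['tool_pos'],s['eef_rot'],s['force'],s['wrist_torque'],s['gripper_width'])
save('w7',ctrl.capture('wrist'))
```

```text
9.775 [501.10360731  -4.21458037  37.15757172] [-1.79910598e+02  6.93047362e-02  3.16982519e+01] [-4.19231273  4.27515969  8.75958023] [0.6677911  0.65370463 0.24549978] 20.093049585572565
```

View pics/w7.png

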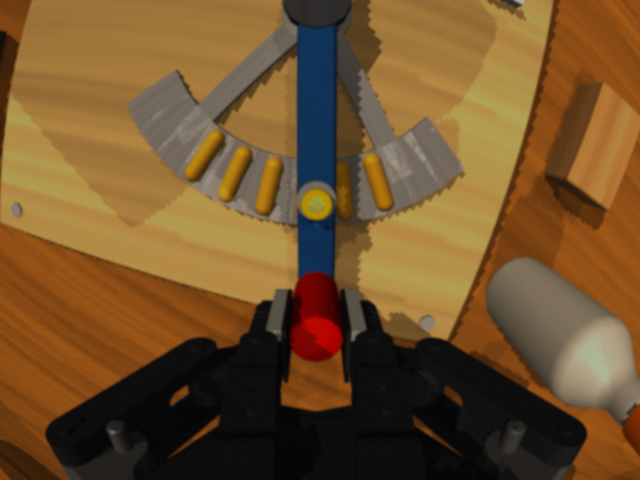

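Force is in the dip of rib 4 at 119 mm. The wrist view shows three ribs left of the lever, the fourth hidden under it, and the fifth and sixth on its right at (345,190) and (377,182). Now 6 mm more to mid-gap.

Request:
apply_moves(
  xyz=[
    [3e-05, 0.003, 0],
  ],
  yaw=[-1.23],
)

```text
t: 9.95
tool_pos: [502.4, -6.3, 37.1]
eef_rot: [-179.8, 0.1, 32.9]
force: [-5.1, 8.4, 10.9]
gripper_width: 20.1
```

Request:
apply_moves(
  xyz=[
    [3e-05, 0.003, 0],
  ],
  yaw=[-1.23],
)

```text
t: 10.07
tool_pos: [504.0, -8.7, 37.1]
eef_rot: [-179.8, 0.1, 34.1]
force: [-5.6, 7.2, 11.8]
gripper_width: 19.8
```

Request:
apply_moves(
  xyz=[
    [0, 0, 0],
    [0, 0, 0],
    [0, 0, 0],
    [0, 0, 0],
  ],
  yaw=[0, 0, 0, 0],
)

```text
t: 10.58
tool_pos: [504.0, -8.7, 37.1]
eef_rot: [-179.8, 0.1, 34.1]
force: [-6.0, 8.4, 10.6]
gripper_width: 19.9
```

Run:
```python
from h import *
s=ctrl.sense();print(s['t'],s['tool_pos'],s['eef_rot'],s['force'],s['wrist_torque'],s['gripper_width'],s['dq'].round(2))
save('w8',ctrl.capture('wrist'))
im=ctrl.capture('side');a=cv2.resize(im[170:310,210:350],None,fx=4,fy=4,interpolation=2);save('s8',cv2.resize(im[180:310,270:400],None,fx=4.6,fy=4.6,interpolation=2))
im=ctrl.capture('scene');save('c8',cv2.resize(im[190:310,250:400],None,fx=5,fy=5,interpolation=2))
```

```text
10.575 [503.96608536  -8.69416676  37.09358031] [-1.79843982e+02  7.22225266e-02  3.40987628e+01] [-5.95610504  8.36260743 10.63593545] [1.19226084 0.92482246 0.10907957] 19.9122974980826 [-0.03  0.11 -0.08 -0.    0.   -0.09]
```

View pics/w8.png

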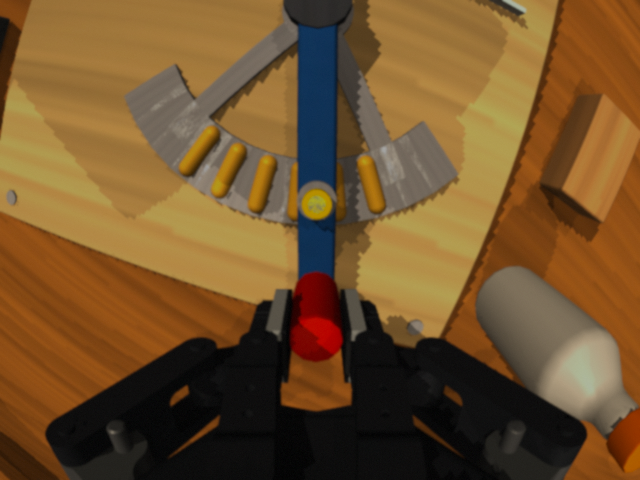

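View pics/s8.png

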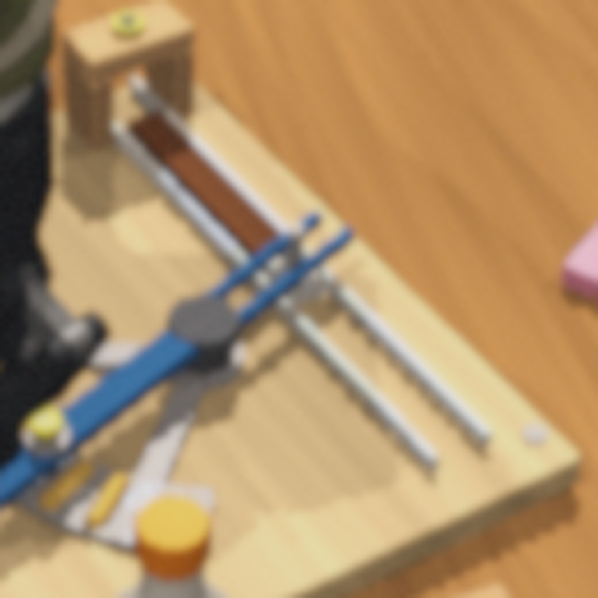

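View pics/c8.png

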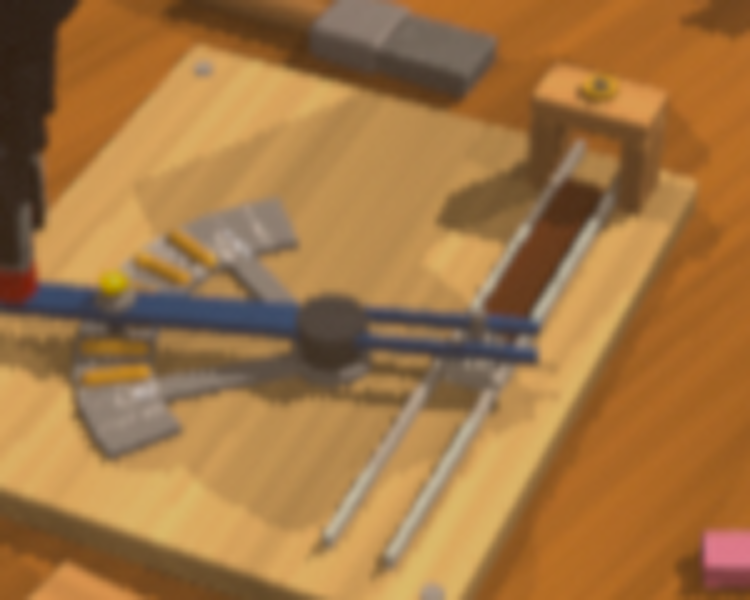

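The wrist view shows the pin head at (316,204) midway between rib 4 at (294,190) and rib 5 at (340,190). The force is steady, at the spring's level. The strip has moved up to the arch with its near end at the pusher under the fork, and the lever was never let back. Handing in.

```bash
python3 -c "
from plant import ctrl
print(ctrl.job_done()); s=ctrl.sense(); print(s['t'],s['tool_pos'],s['force'])"
```

```text
the job is handed in; nothing more can be done
None
the job is handed in; nothing more can be done
```

I gripped the red knob and swung the lever anticlockwise through about 125 mm of knob travel, then handed the job in at about 10.7 s with the knob still gripped and the lever held still.

**Clicks by feel:** I felt exactly four. The force peaked near 20–24, 48, 76 and 104 mm of travel and dipped after each. The third dip was weak, only slightly below the spring's level. It then settled at about the spring's force, before the fifth rib's expected rise near 131 mm.

**Last pictures:** The wrist picture shows the pin head midway between ribs 4 and 5. The strip has moved on towards the drill arch, and its near end appears to be at the pusher. The fork partly hides that contact, so I judged it from the pictures and from never letting the lever back.

**What disagreed:**
- **First grip:** It held only the knob's top 13 mm or so. The fingertips looked about 26 mm higher in the pictures than the reported tool height, so I regripped 14 mm lower before swinging.
- **Vertical force:** The upward force on the tool rose from about 6 to 11 N during the swing, well under the limits.

I steered clear of the bottle, brush and offcut, and saw no sign of contact with any of them.

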